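# Close up a hand-held pressure tester after fitting its board

### The job

The board and batteries are in the pressure tester, so close it up. Its cover, the longer of the two loose grey shells and the one with the display window, lies open side up on the bench: turn it over and fit it on the lower half in the bench holder, window over the display, fully home so that the edges meet all round. Set it on gently, don't drop it on, and leave the other things on the bench where they are.

Things in the scene. Friction and masses are not known exactly. Their poses are not given: they have to be found in the camera images.
- cover: The tester's cover: light grey rigid plastic shell, 62 mm wide (x), 136 long (y), 30 deep (z), walls 3 mm, 45 to 90 g. Origin: centre of its outer face; z points from the face to the open side (up at the start), +y to the window end. Grip it across the 62 mm width. Flat square ends: it stands steadily on either (foot 62 x 30 mm, centre of mass about 11 mm from the face).
- cover_edge (a point): Centre of the cover's open side, at its edge (30 mm from the outer face along +z). Six thin tabs stand 5 mm past this edge, set in from the outside; they drop inside the walls of the lower half with about 2 mm play all round.
- cover_window (a point): Centre of the cover's rectangular display window (40 x 30 mm), on the outer face, 33 mm from the cover's origin along its +y.
- base: The tester's lower half, same grey plastic, 62 mm wide (x), 136 long (y), 26 high, open on top, walls 3 mm, fixed in the holder. Origin: centre of its underside, 8 mm above the bench; z up, +y to the end with the display module and two brass hose barbs (17 mm out, below the rim). The fitted cover has its origin at (0, 0, 56 mm) here, z straight down, y along this y.
- base_rim (a point): Centre of the lower half's open top at rim height, 34 mm above the bench; the cover's edge comes to rest on this rim. Board, cells and display inside do not rise above it.
- base_display (a point): Centre of the display module's face, 33 mm from the lower half's origin along its +y, at rim height.
- holder: The fixed low bench holder: an 8 mm aluminium plate, 100 x 230 mm (long along its y, which is also the lower half's y), with dark jaws 26 mm high above the bench at both ends of the lower half, and nothing higher than the plate beside its long sides. Origin: centre of the plate's underside, on the bench.
- short_shell: A loose shell of another instrument in the same grey plastic, shorter and without a window, 60 x 92 x 22 mm (x, y, z), lying open side up. Origin: centre of its underside. It may have changed places with the cover. Not part of this job.
- solder_spool: Bystander: blue solder spool standing on end, 60 mm across, 50 mm high; origin: centre of its underside.
- flux_bottle: Bystander: brown glass bottle, 48 mm across, 105 mm high; origin: centre of its underside.
- glue_bottle: Bystander: white bottle, 32 mm across, 85 mm high; origin: centre of its underside.
- screwdriver: Bystander: black-handled screwdriver, 170 mm long, lying along its x, 26 mm high; origin: middle of its underside.
- screw_dish: Bystander: white dish of screws, 80 mm across, 18 mm high; origin: centre of its underside.
- pump_motor: Bystander: small steel motor lying on its side, 50 mm long along its x, 31 mm high; origin: centre of its underside.
Not all that is in view belongs to the job. Leave any blue or turquoise look-alike of the cover alone.

How it is judged (in metres and radians):
At the end, for the whole second after the job is handed in: The cover sits on the lower half, turned over and fully home: its outer face 56 mm (within 2.5 mm) above the lower half's underside, level within 0.03 rad, centred within 4 mm, its window over the display within 5 mm; released and at rest (z of cover in the frame of base between 0.0535 and 0.0585 m and angle between cover's own z axis and vertical above 3.1116 rad and horizontal distance between cover and base below 0.004 m and horizontal distance between cover_window and base_display below 0.005 m and linear speed of cover below 0.01 m/s); the robot touches nothing.
It fails at once if another thing on the bench (the other shell, spool, bottles, screwdriver, dish or motor) is moved more than 40 mm (distance of any of short_shell, solder_spool, flux_bottle, glue_bottle, screwdriver, screw_dish, pump_motor from where it was at the start of the episode above 0.04 m).
It fails at once if the cover is dropped or slammed on: it moves faster than 0.7 m/s within 40 mm of its fitted place (linear speed of cover above 0.7 m/s and z of cover in the frame of base below 0.096 m and horizontal distance between cover and base below 0.04 m).
It also fails if it takes over 64 s, if anything falls off the work surface, if the arm or the gripper's body presses on something with over 40 N, if the wrist force passes 120 N, or if a joint passes its speed limit or range.

### The arm

A 7-joint arm with a two-finger parallel gripper is mounted at the origin on the work surface. World frame = base frame: x ahead of the robot, y to its left, z up, the work surface at z = 0. Lengths are in mm, angles in rad, forces in N, time in s.
With the tool pointing down it reaches from about 400 to 925 mm from the base axis. Payload 5.6 kg.
Tool frame: the origin (TCP) lies on the mounting face of the last link; the fingertips stand 173 mm ahead of it and the grasp point (between the pads) lies 155 mm ahead of it; z points along the fingers, y is the line along which they close (so a half turn about z gives the same grasp; the last joint's range is limited). The gripper opens to 85 mm and grips with 20 to 120 N. Pads are 22 mm wide; open, the fingers measure 114 mm over their backs; the gripper's body (76 mm by 85 mm) begins 54 mm behind the grasp point. The pads swing forward as they close: fully open they stand 13 mm farther back than shut.
Start: joints at [-1.358, 0.468, -0.012, 1.603, 0.006, 1.071, -0.056], TCP at [164.496, 628.842, 404.69] pointing down, gripper open.
Joint ranges: [-2.53, 2.53], [-0.31, 2.02], [-1.57, 1.55], [0.28, 2.44], [-1.29, 4.43], [0.15, 1.84], [-2.92, 2.92]. Speed limits (rad/s): [2.57, 2.57, 3.14, 3.14, 3.14, 3.14, 3.14].

### API

Orientations are given as a rotation vector (axis times angle).
In Python, from bench import * gives the robot as it stands.
- The arm moves only by the tool servo_tool, never from a script. Its argument "steps" is a list of rows, each an object of numbers: "tx", "ty", "tz": the shift along the world's x, y, z in cm; "ax", "ay", "az": the turn, a rotation vector about the world's x, y, z in degrees; "jaw": the finger opening in cm, from 0 to 8.54. A call has 1 to 12 rows; each row is the pose to reach, as a shift and turn from the pose commanded when the call began; what a row does not reach only later rows make up. A row lasts 1/10 s, in which the tool goes at most 50 mm and 8.59 degrees, less where a joint would pass 70% of its speed; a pose out of reach is approached as far as the arm can. A call with a gripper value outside its range is refused whole. The fingers move at their own pace and stop on an object; the grip force is fixed at half the most. Time passes only in rows, so rows that repeat a pose let the fingers close. It gives the time, the measured TCP pose, the force, the opening and the grip force at its end, in the units of the state.
- sense(): the state, without advancing time (a new reading comes with each control period).
- get_image(name): name is "scene" or "top"; returns (picture, depth): 384x512x3 uint8, red, green, blue; 384x512 float32, mm along the optical axis (not along the pixel's ray), 0 where there is no reading.
- camera_info(name): a dict with "mtx" (3x3 intrinsics, pixels), "k1" (the pictures are not rectified: a ray, as slopes to the right and down, at radius r is drawn at 1 + k1 r^2 times it, then the intrinsics apply), "world_from_camera" (4x4, takes a point from camera to world coordinates). Camera axes: x right, y up, looking along -z (the intrinsics and any distortion apply to the point x, -y, -z); pixel columns grow to the right and rows downward; lengths in mm; the calibration is good to about 2 mm. A picture is of the moment at which its call begins. camera_info takes no time and is no camera call.
- hand_in(): hands the job in; it is judged then, once.
The state is a dict: "t": time; "qpos": joint angles; "dq": joint speeds; "joint_torque": joint torques, N m; "ee_pos": TCP position; "tcp_rot": TCP orientation; "ft_force": force on the tool from outside, world axes, zero at the start; "ft_torque": the same for the moment, N m; "finger_gap": opening from 0.0 (shut) to 1.0 (fully open); "finger_force": force on a finger pad.
Only numpy, scipy, OpenCV 4.12 (cv2) and the standard library are available. Lean on these libraries where they do the work, as an engineer would, in place of code of your own. Each camera call takes 0.05 s, during which the arm holds its last target. There are 200 camera calls.

## Working session

There is one attempt and no reset: what is moved stays moved. The work goes in short steps, Python scripts to look and compute and a tool call to move; the robot and the scene stay as the last step left them, time stands still between calls to the robot, and variables do not carry over. Pictures are saved under pics/ and viewed, at most 10 in all, crops included, and the job is handed in when it is done.

Besides the shell and the picture viewer there is one more tool, called after ">>>" as name(argument=value, ...) on one line, values as JSON. servo_tool: Moves the arm, as the interface text tells. Its arguments: {"type":"object","properties":{"steps":{"type":"array"}},"required":["steps"]}

```bash
mkdir -p pics
cat > h.py <<'E'
from bench import *
import numpy as np, cv2
def grab(n):
    p,d=get_image(n); np.savez(f'{n}.npz',p=p,d=d); return p,d
def world(n,us,vs,d):
    c=camera_info(n);K=np.array(c['mtx']);us=np.atleast_1d(us);vs=np.atleast_1d(vs)
    x,y=(us-K[0,2])/K[0,0],(vs-K[1,2])/K[1,1]; a,b=x.copy(),y.copy()
    for _ in range(10):
        f=1+c['k1']*(a*a+b*b); a,b=x/f,y/f
    z=d[vs.astype(int),us.astype(int)]
    P=np.stack([a*z,-b*z,-z,np.ones_like(z)])
    return (np.array(c['world_from_camera'])@P)[:3].T
E
python3 - <<'E'
from h import *
for n in('scene','top'):
    p,d=grab(n); cv2.imwrite(f'pics/{n}0.png',cv2.resize(p[:,:,::-1],(800,600)))
    c=camera_info(n);print(np.round(c['world_from_camera'],2).tolist(),np.round(c['mtx'],1).tolist(),c['k1'])
s=sense();print(s)
E
```

```text
[[0.03, -0.73, 0.68, 1208.72], [1.0, 0.01, -0.03, -12.04], [0.02, 0.68, 0.73, 859.19], [0.0, 0.0, 0.0, 1.0]] [[394.3, 0.0, 249.8], [0.0, 394.3, 194.0], [0.0, 0.0, 1.0]] 0.014538595824912123
[[-0.03, 0.99, -0.13, 304.43], [-1.0, -0.03, 0.01, 55.14], [0.0, 0.13, 0.99, 1323.73], [0.0, 0.0, 0.0, 1.0]] [[433.8, 0.0, 254.8], [0.0, 433.8, 191.0], [0.0, 0.0, 1.0]] -0.07611353036765459
{'t': 0.1, 'qpos': array([-1.35797703,  0.46830581, -0.01163023,  1.60356136,  0.00599423,
        1.0714091 , -0.05630936]), 'dq': array([-8.10431342e-04, -3.84863374e-03,  8.54311189e-04, -3.73815058e-03,
       -9.64465091e-04,  8.29628681e-05,  6.36828369e-04]), 'joint_torque': array([ 6.90402412e-04, -5.33519375e+01,  2.14406499e-02, -2.51966786e+01,
        1.14568262e-02,  4.30087501e-03, -2.79654273e-06]), 'ee_pos': array([164.44487101, 628.60962122, 403.81017665]), 'tcp_rot': array([-4.00811937e-01, -3.11580742e+00,  2.58413904e-03]), 'ft_force': array([ 0.2894565 ,  0.54322761, -0.74417156]), 'ft_torque': array([ 0.02596859, -0.00666506, -0.03716634]), 'finger_force': 0.0, 'finger_gap': 0.9937791604730944}
```

View pics/top0.png

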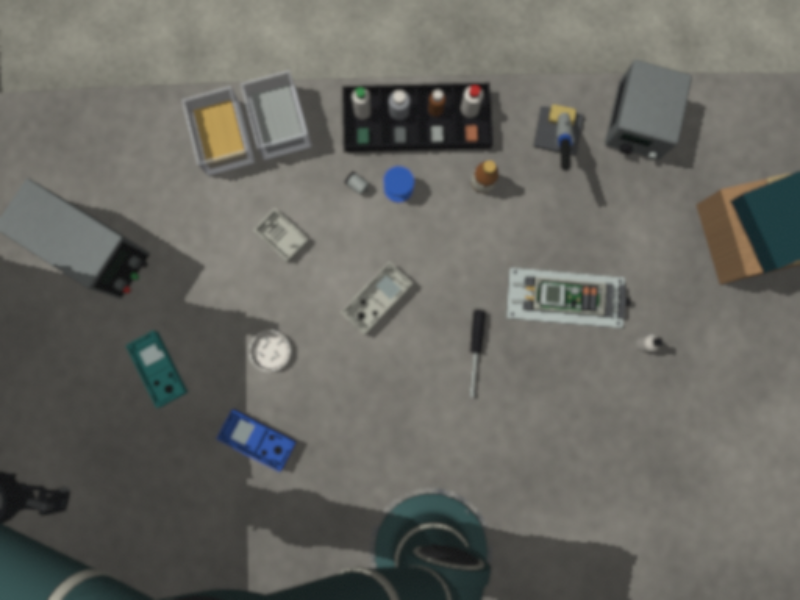

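View pics/scene0.png

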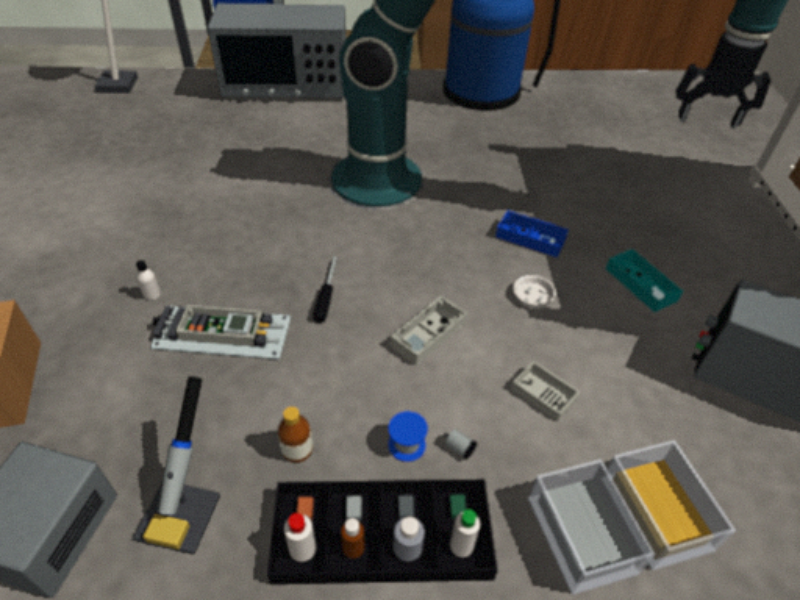

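Candidates in the 800x600 top view:
- Grey shell at (380,298): longer, with a window at (392,287).
- Grey shell at (284,235): short, no window.
- Blue look-alike at (258,440).
- Turquoise look-alike at (157,369).

By the description I choose (380,298). The lower half is at (567,297), with its display and barbs on the left, which is the world +y end. Next I check with a close crop and measure.

Run:
```python
from h import *
z=np.load('top.npz');p,d=z['p'],z['d']
vv,uu=np.mgrid[0:384,0:512]
W=world('top',uu.ravel(),vv.ravel(),d)
W=W.reshape(384,512,3); np.save('W.npy',W)
for nm,(u0,u1,v0,v1),lo,hi in[('cover',(215,272,163,217),14,45),('base',(333,395,172,210),28,45),('plate',(318,408,165,215),4,14),('short',(160,205,130,172),10,40)]:
    w=W[v0:v1,u0:u1].reshape(-1,3); m=(w[:,2]>lo)&(w[:,2]<hi); q=w[m]
    r=cv2.minAreaRect(q[:,:2].astype(np.float32)); print(nm,m.sum(),np.round(r[0],1),np.round(r[1],1),round(r[2],2),'zpct',np.round(np.percentile(q[:,2],[5,50,95]),1), 'bench',np.round(np.median(w[w[:,2]<4][:,2]),1)); print(np.round(cv2.boxPoints(r),0).tolist())
a=cv2.resize(p[160:220,210:275,::-1],(400,370),interpolation=cv2.INTER_CUBIC);b=cv2.resize(p[160:220,322:410,::-1],(400,370),interpolation=cv2.INTER_CUBIC)
cv2.imwrite('pics/crop1.png',np.hstack([a,b]))
z=np.load('scene.npz');p2,d2=z['p'],z['d']
W2=world('scene',uu.ravel(),vv.ravel(),d2)
for nm,c,r,lo,hi in[('cover',None,95,14,45),('base',None,85,28,45)]:
    pass
np.save('W2.npy',W2)
```

```text
cover 249 [480.2  89.7] [ 62.7 135.9] 44.93 zpct [16.7 29.  35.7] bench 0.1
[[410.0, 116.0], [506.0, 19.0], [550.0, 64.0], [454.0, 160.0]]
base 442 [ 474.2 -284.4] [169.   65.4] 84.9 zpct [28.5 32.8 37.6] bench 0.2
[[434.0, -366.0], [499.0, -371.0], [514.0, -203.0], [449.0, -197.0]]
plate 1287 [ 476.4 -289.2] [281.4 153.7] 88.13 zpct [ 4.4  8.3 13. ] bench 0.1
[[395.0, -427.0], [549.0, -432.0], [558.0, -151.0], [404.0, -146.0]]
short 148 [613.3 273.8] [92.5 59.1] 43.71 zpct [11.6 20.7 25.8] bench 0.1
[[559.0, 263.0], [600.0, 221.0], [667.0, 284.0], [626.0, 327.0]]
```

View pics/crop1.png

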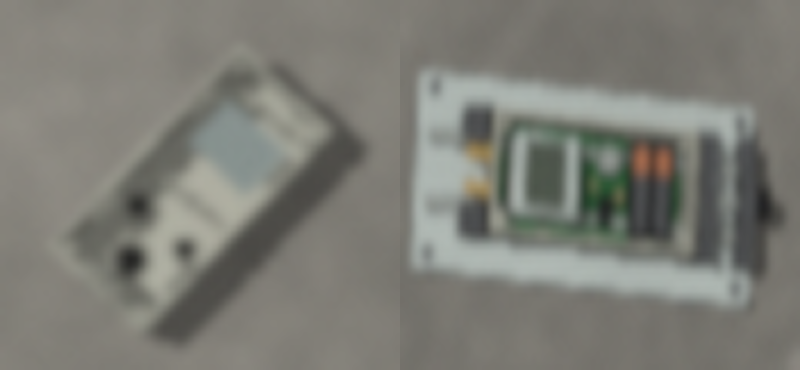

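The crop confirms it: the long grey shell has its window at crop (238,145), towards the upper right, so cover +y is about world (0.7,-0.7). On the lower half the display is at (548,175) and the barbs at (478,170), so base +y is world +y. I fit the base pose more finely with an overlay.

```bash
cat >> h.py <<'E'
def proj(n,P):
    c=camera_info(n);K=np.array(c['mtx']);q=np.c_[P,np.ones(len(P))]@np.linalg.inv(np.array(c['world_from_camera'])).T
    a,b=q[:,0]/-q[:,2],-q[:,1]/-q[:,2];f=1+c['k1']*(a*a+b*b)
    return np.c_[K[0,0]*a*f+K[0,2],K[1,1]*b*f+K[1,2]]
def ray(n,u,v,z):
    from scipy.optimize import fsolve
    return fsolve(lambda s:proj(n,np.array([[s[0],s[1],z]]))[0]-[u,v],[480,0])
def rect(cx,cy,yaw,w,l,z):
    c,s=np.cos(yaw),np.sin(yaw);L=np.array([[-w,-l],[w,-l],[w,l],[-w,l]])/2
    return np.c_[L@np.array([[c,s],[-s,c]])+[cx,cy],np.full(4,z)]
def overlay(n,p,box,sc,rs):
    u0,u1,v0,v1=box;im=cv2.resize(p[v0:v1,u0:u1,::-1],None,fx=sc,fy=sc,interpolation=cv2.INTER_CUBIC)
    for r,col in rs:
        q=((proj(n,r)+.5-[u0,v0])*sc*16).astype(np.int32); cv2.polylines(im,[q],True,col,1,cv2.LINE_AA,4)
    return im
E
python3 - <<'E'
from h import *
z=np.load('top.npz');pt=z['p'];ps=np.load('scene.npz')['p']
c=np.array([ray('top',u-.5,v-.5,8) for u,v in[(326.8,171.3),(399.4,177.2),(397.9,209.4),(325.3,203.4)]])
print(np.round(c,1).tolist(),c.mean(0)); e=(c[0]+c[3]-c[1]-c[2])/2; yaw=np.arctan2(e[1],e[0])-np.pi/2; print(np.hypot(*e),yaw)
cx,cy=c.mean(0)
rs=[(rect(cx,cy,yaw,100,230,8),(0,0,255)),(rect(cx,cy,yaw,62,136,34),(0,255,0))]
rc=[(rect(480.2,89.7,np.radians(-135.07),62,136,30),(0,255,0)),(rect(480.2,89.7,np.radians(-135.07),62,136,0),(0,0,255))]
A=overlay('top',pt,(320,405,165,217),5,rs)
b=proj('scene',rs[0][0]);print(b)
B=overlay('scene',ps,(92,192,187,237),4,rs)
C=overlay('top',pt,(210,275,162,218),5,rc); D=overlay('scene',ps,(240,305,185,240),5,rc)
H=np.zeros((560,800,3),np.uint8)
for im,x,y in((A,0,0),(B,400,0),(C,430,280),(D,0,280)):
    im=im[:560-y,:800-x]; H[y:y+im.shape[0],x:x+im.shape[1]]=im
cv2.imwrite('pics/ov.png',H)
E
```

```text
[[536.7, -177.1], [512.0, -403.0], [412.0, -390.9], [437.3, -167.3]] [ 474.50707698 -284.55021326]
226.10587286717882 -0.11095088758058047
[[106.93700176 194.74452911]
 [ 94.8057373  221.2508686 ]
 [177.69157701 227.74279498]
 [184.93764066 200.65242811]]
```

View pics/ov.png

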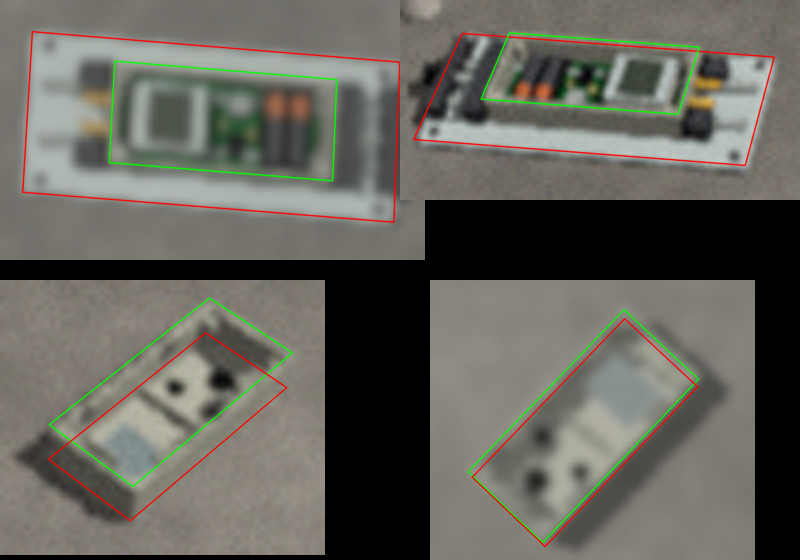

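The cover overlay matches within about 1–2 mm in both views. The base overlay is close too: rim box at (113–335, 62–180) in the top crop. Planning the first reach.

```bash
cat >> h.py <<'E'
from scipy.spatial.transform import Rotation as Ro
import json,os
CF='cmd.json'
def cmd():
    c=json.load(open(CF)); return np.array(c['p']),Ro.from_rotvec(c['r'])
def setcmd(p,R): json.dump({'p':list(map(float,p)),'r':list(map(float,R.as_rotvec()))},open(CF,'w'))
if not os.path.exists(CF): setcmd([164.496,628.842,404.69],Ro.from_rotvec(sense()['tcp_rot']))
def did(tx=0,ty=0,tz=0,ax=0,ay=0,az=0):
    p,R=cmd(); setcmd(p+10*np.array([tx,ty,tz]),Ro.from_rotvec(np.radians([ax,ay,az]))*R)
def frame(zt,yt):
    zt=np.array(zt,float);zt/=np.linalg.norm(zt);yt=np.array(yt,float);yt-=zt*(yt@zt);yt/=np.linalg.norm(yt)
    return Ro.from_matrix(np.c_[np.cross(yt,zt),yt,zt])
def plan(label,G,g,R):
    p,R0=cmd();t=np.array(G)-g*R.as_matrix()[:,2]
    D=(R*R0.inv()).as_rotvec(degrees=True); print(label,'t_cm',np.round((t-p)/10,2),'a_deg',np.round(D,1),'|a|',round(np.linalg.norm(D),1),'tcp',np.round(t))
E
python3 - <<'E'
from h import *
p,R=cmd();print(R.as_matrix().round(2))
yc=np.array([.707,-.707,0]);xc=np.array([-.707,-.707,0]);a=np.radians(30)
z=np.sin(a)*yc-np.cos(a)*np.array([0,0,1])
for s in(1,-1):
    RR=frame(z,s*xc); G=np.array([480.2,89.7,24])-30*yc
    plan(s,G-100*z,148,RR); plan(s,G,148,RR)
E
```

```text
[[-0.97  0.25 -0.  ]
 [ 0.25  0.97 -0.  ]
 [-0.   -0.   -1.  ]]
1 t_cm [ 20.68 -43.03 -16.59] a_deg [-34.9  20.2 145.2] |a| 150.7 tcp [371. 199. 239.]
1 t_cm [ 24.22 -46.56 -25.25] a_deg [-34.9  20.2 145.2] |a| 150.7 tcp [407. 163. 152.]
-1 t_cm [ 20.68 -43.03 -16.59] a_deg [-15.  -26.4 -29.6] |a| 42.4 tcp [371. 199. 239.]
-1 t_cm [ 24.22 -46.56 -25.25] a_deg [-15.  -26.4 -29.6] |a| 42.4 tcp [407. 163. 152.]
```

>>> servo_tool(steps=[{"tx": 20.7, "ty": -43, "tz": -16.6, "ax": -15, "ay": -26.4, "az": -29.6, "jaw": 8.5}, {"tx": 20.7, "ty": -43, "tz": -16.6, "ax": -15, "ay": -26.4, "az": -29.6, "jaw": 8.5}, {"tx": 20.7, "ty": -43, "tz": -16.6, "ax": -15, "ay": -26.4, "az": -29.6, "jaw": 8.5}, {"tx": 20.7, "ty": -43, "tz": -16.6, "ax": -15, "ay": -26.4, "az": -29.6, "jaw": 8.5}, {"tx": 20.7, "ty": -43, "tz": -16.6, "ax": -15, "ay": -26.4, "az": -29.6, "jaw": 8.5}, {"tx": 20.7, "ty": -43, "tz": -16.6, "ax": -15, "ay": -26.4, "az": -29.6, "jaw": 8.5}, {"tx": 20.7, "ty": -43, "tz": -16.6, "ax": -15, "ay": -26.4, "az": -29.6, "jaw": 8.5}, {"tx": 20.7, "ty": -43, "tz": -16.6, "ax": -15, "ay": -26.4, "az": -29.6, "jaw": 8.5}, {"tx": 20.7, "ty": -43, "tz": -16.6, "ax": -15, "ay": -26.4, "az": -29.6, "jaw": 8.5}, {"tx": 20.7, "ty": -43, "tz": -16.6, "ax": -15, "ay": -26.4, "az": -29.6, "jaw": 8.5}, {"tx": 20.7, "ty": -43, "tz": -16.6, "ax": -15, "ay": -26.4, "az": -29.6, "jaw": 8.5}, {"tx": 20.7, "ty": -43, "tz": -16.6, "ax": -15, "ay": -26.4, "az": -29.6, "jaw": 8.5}])

```text
t: 1.3
ee_pos: [371.7, 197.5, 238.3]
tcp_rot: [1.014, 2.442, -0.272]
ft_force: [-0.1, 1.6, 0.5]
finger_gap: 0.996
finger_force: 0.0
```

Run:
```python
from h import *
did(20.7,-43,-16.6,-15,-26.4,-29.6)
s=sense();p,R=cmd();print(s['qpos'].round(2),s['ee_pos'],p,((Ro.from_rotvec(s['tcp_rot'])*R.inv()).as_rotvec(degrees=True)).round(2))
M=Ro.from_rotvec(s['tcp_rot']).as_matrix();print(s['ee_pos']+148*M[:,2],M.round(2))
z=np.array([.3535,-.3535,-.866]);plan('g',np.array([480.2-21.2,89.7+21.2,24]),148,frame(z,[.707,.707,0]))
```

```text
[-1.17  0.43  0.5   2.33  0.72  0.5  -0.57] [371.69671446 197.53890166 238.29085686] [371.496 198.842 238.69 ] [-0.02 -0.02 -0.13]
[424.03024196 145.05034618 110.18873571] [[-0.61  0.71  0.35]
 [ 0.61  0.71 -0.35]
 [-0.5   0.   -0.87]]
g t_cm [ 3.52 -3.56 -8.65] a_deg [ 0.  0. -0.] |a| 0.0 tcp [407. 163. 152.]
```

>>> servo_tool(steps=[{"tx": 1.2, "ty": -1.2, "tz": -2.9, "jaw": 8.5}, {"tx": 2.4, "ty": -2.4, "tz": -5.8, "jaw": 8.5}, {"tx": 3.5, "ty": -3.5, "tz": -8.6, "jaw": 8.5}, {"tx": 3.5, "ty": -3.5, "tz": -8.6, "jaw": 8.5}, {"tx": 3.5, "ty": -3.5, "tz": -8.6, "jaw": 8.5}])

```text
invalid input
```

>>> servo_tool(steps=[{"tx": 1.2, "ty": -1.2, "tz": -2.9, "ax": 0, "ay": 0, "az": 0, "jaw": 8.5}, {"tx": 2.4, "ty": -2.4, "tz": -5.8, "ax": 0, "ay": 0, "az": 0, "jaw": 8.5}, {"tx": 3.5, "ty": -3.5, "tz": -8.6, "ax": 0, "ay": 0, "az": 0, "jaw": 8.5}, {"tx": 3.5, "ty": -3.5, "tz": -8.6, "ax": 0, "ay": 0, "az": 0, "jaw": 8.5}, {"tx": 3.5, "ty": -3.5, "tz": -8.6, "ax": 0, "ay": 0, "az": 0, "jaw": 8.5}])

```text
t: 1.8
ee_pos: [406.2, 165.1, 152.4]
tcp_rot: [1.008, 2.444, -0.269]
ft_force: [0.4, 1.0, 0.7]
finger_gap: 0.996
finger_force: 0.0
```

>>> servo_tool(steps=[{"tx": 0, "ty": 0, "tz": 0, "ax": 0, "ay": 0, "az": 0, "jaw": 7.0}, {"tx": 0, "ty": 0, "tz": 0, "ax": 0, "ay": 0, "az": 0, "jaw": 5.0}, {"tx": 0, "ty": 0, "tz": 0, "ax": 0, "ay": 0, "az": 0, "jaw": 5.0}, {"tx": 0, "ty": 0, "tz": 0, "ax": 0, "ay": 0, "az": 0, "jaw": 5.0}, {"tx": 0, "ty": 0, "tz": 0, "ax": 0, "ay": 0, "az": 0, "jaw": 5.0}, {"tx": 0, "ty": 0, "tz": 0, "ax": 0, "ay": 0, "az": 0, "jaw": 5.0}])

```text
t: 2.4
ee_pos: [406.5, 165.3, 154.3]
tcp_rot: [1.011, 2.444, -0.262]
ft_force: [-3.4, 2.1, 5.9]
finger_gap: 0.714
finger_force: 64.1
```

```bash
cat >> h.py <<'E'
def T(p,R):
    M=np.eye(4);M[:3,:3]=R.as_matrix();M[:3,3]=p;return M
def planT(label,M):
    p,R0=cmd();R=Ro.from_matrix(M[:3,:3]);D=(R*R0.inv()).as_rotvec(degrees=True)
    print(label,'t_cm',np.round((M[:3,3]-p)/10,2),'a_deg',np.round(D,1),'|a|',round(np.linalg.norm(D),1),'tcp',np.round(M[:3,3]),M[:3,:3].round(2).tolist())
E
python3 - <<'E'
from h import *
did(3.5,-3.5,-8.6)
s=sense(); p,R=cmd(); Tt=T(s['ee_pos'],Ro.from_rotvec(s['tcp_rot']))
yc=np.array([.7065,-.7077,0]);zc=np.array([0,0,1.]);Rc=Ro.from_matrix(np.c_[np.cross(yc,zc),yc,zc])
X=np.linalg.inv(Tt)@T([480.2,89.7,0],Rc); np.save('X1.npy',X); print(X.round(3))
# standing: y_c down, z_c = -y world ; body centre (480,80): origin on face at y=80+15
y2=np.array([0,0,-1.]);z2=np.array([0,-1.,0]);R2=Ro.from_matrix(np.c_[np.cross(y2,z2),y2,z2])
for h in(100,2):
    planT(h,T([480,95,68+h],R2)@np.linalg.inv(X))
print(s['qpos'].round(2))
E
```

```text
[[ 0.00000e+00 -8.67000e-01 -4.99000e-01 -1.45480e+01]
 [-1.00000e+00 -4.00000e-03  6.00000e-03 -2.46700e+00]
 [-7.00000e-03  4.99000e-01 -8.67000e-01  1.86347e+02]
 [ 0.00000e+00  0.00000e+00  0.00000e+00  1.00000e+00]]
100 t_cm [  7.47 -22.31  12.09] a_deg [ 85.2  34.9 -35.3] |a| 98.6 tcp [481. -59. 274.] [[-0.0, 1.0, 0.01], [0.5, -0.01, 0.87], [0.87, 0.0, -0.5]]
2 t_cm [  7.47 -22.31   2.29] a_deg [ 85.2  34.9 -35.3] |a| 98.6 tcp [481. -59. 176.] [[-0.0, 1.0, 0.01], [0.5, -0.01, 0.87], [0.87, 0.0, -0.5]]
[-1.12  0.7   0.59  2.31  0.83  0.2  -0.68]
```

>>> servo_tool(steps=[{"tx": 0, "ty": 0, "tz": 3, "ax": 0, "ay": 0, "az": 0, "jaw": 5}, {"tx": 0, "ty": 0, "tz": 6, "ax": 0, "ay": 0, "az": 0, "jaw": 5}, {"tx": 0, "ty": 0, "tz": 10, "ax": 0, "ay": 0, "az": 0, "jaw": 5}, {"tx": 0, "ty": 0, "tz": 12, "ax": 0, "ay": 0, "az": 0, "jaw": 5}, {"tx": 0, "ty": 0, "tz": 12, "ax": 0, "ay": 0, "az": 0, "jaw": 5}])

```text
t: 2.9
ee_pos: [407.1, 164.5, 276.5]
tcp_rot: [1.014, 2.441, -0.256]
ft_force: [0.6, 0.7, -1.0]
finger_gap: 0.71
finger_force: 65.5
```

>>> servo_tool(steps=[{"tx": 7.5, "ty": -22.3, "tz": 4, "ax": 85.2, "ay": 34.9, "az": -35.3, "jaw": 5}, {"tx": 7.5, "ty": -22.3, "tz": 4, "ax": 85.2, "ay": 34.9, "az": -35.3, "jaw": 5}, {"tx": 7.5, "ty": -22.3, "tz": 4, "ax": 85.2, "ay": 34.9, "az": -35.3, "jaw": 5}, {"tx": 7.5, "ty": -22.3, "tz": 4, "ax": 85.2, "ay": 34.9, "az": -35.3, "jaw": 5}, {"tx": 7.5, "ty": -22.3, "tz": 4, "ax": 85.2, "ay": 34.9, "az": -35.3, "jaw": 5}, {"tx": 7.5, "ty": -22.3, "tz": 4, "ax": 85.2, "ay": 34.9, "az": -35.3, "jaw": 5}, {"tx": 7.5, "ty": -22.3, "tz": 4, "ax": 85.2, "ay": 34.9, "az": -35.3, "jaw": 5}, {"tx": 7.5, "ty": -22.3, "tz": 4, "ax": 85.2, "ay": 34.9, "az": -35.3, "jaw": 5}, {"tx": 7.5, "ty": -22.3, "tz": 4, "ax": 85.2, "ay": 34.9, "az": -35.3, "jaw": 5}, {"tx": 7.5, "ty": -22.3, "tz": 4, "ax": 85.2, "ay": 34.9, "az": -35.3, "jaw": 5}, {"tx": 7.5, "ty": -22.3, "tz": 4, "ax": 85.2, "ay": 34.9, "az": -35.3, "jaw": 5}, {"tx": 7.5, "ty": -22.3, "tz": 4, "ax": 85.2, "ay": 34.9, "az": -35.3, "jaw": 5}])

```text
t: 4.1
ee_pos: [481.3, -59.1, 312.7]
tcp_rot: [-1.605, -1.68, -0.878]
ft_force: [-0.2, 0.8, -2.0]
finger_gap: 0.715
finger_force: 65.4
```

Run:
```python
from h import *
did(0,0,12);did(7.5,-22.3,4,85.2,34.9,-35.3)
p,pd=grab('scene');t,td=grab('top')
s=sense();c,R=cmd();print(s['qpos'].round(2),s['ee_pos'],c,((Ro.from_rotvec(s['tcp_rot'])*R.inv()).as_rotvec(degrees=True)).round(2))
X=np.load('X1.npy');C=T(s['ee_pos'],Ro.from_rotvec(s['tcp_rot']))@X;print(C.round(3))
def box(C):
    a=[[x,y,z,1] for z in(0,30) for x,y in((-31,-68),(31,-68),(31,68),(-31,68))];return (C@np.array(a).T).T[:,:3]
B=box(C);rs=[(B[:4],(0,0,255)),(B[4:],(0,255,0))]
b=proj('scene',B);u0,v0=b.min(0).astype(int)-25;u1,v1=b.max(0).astype(int)+25
v0=max(v0,0)
S=overlay('scene',p,(u0,u1,v0,v1),4,rs)
b=proj('top',B);u0,v0=b.min(0).astype(int)-25;u1,v1=b.max(0).astype(int)+25
U=overlay('top',t,(u0,u1,v0,v1),4,rs)
H=np.zeros((600,800,3),np.uint8);S=S[:600,:440];U=U[:600,:360]
H[:S.shape[0],:S.shape[1]]=S;H[:U.shape[0],440:440+U.shape[1]]=U;cv2.imwrite('pics/lift.png',H)
```

```text
[ 0.33  0.46 -0.05  2.04 -0.97  1.23  0.95] [480.89687961 -59.84250877 311.43886459] [481.496 -59.158 312.69 ] [-4.88 -1.74  1.88]
[[-9.99000e-01  3.10000e-02  3.10000e-02  4.78119e+02]
 [-3.40000e-02 -8.40000e-02 -9.96000e-01  8.48660e+01]
 [-2.80000e-02 -9.96000e-01  8.50000e-02  1.93140e+02]
 [ 0.00000e+00  0.00000e+00  0.00000e+00  1.00000e+00]]
```

View pics/lift.png

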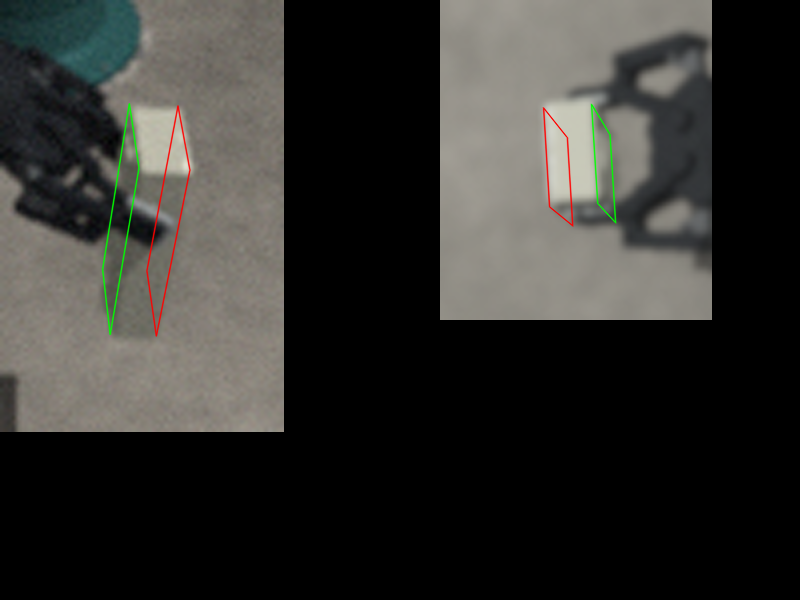

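The picture shows the cover upright in the grip, window end down (left crop, top end at (160,140)), matching the model box. About 5° of turn is still missing.

>>> servo_tool(steps=[{"tx": 0, "ty": 0, "tz": 0, "ax": 0, "ay": 0, "az": 0, "jaw": 5}, {"tx": 0, "ty": 0, "tz": 0, "ax": 0, "ay": 0, "az": 0, "jaw": 5}])

```text
t: 4.4
ee_pos: [481.5, -58.7, 312.9]
tcp_rot: [-1.605, -1.69, -0.874]
ft_force: [-0.9, 0.5, -1.4]
finger_gap: 0.714
finger_force: 65.4
```

```bash
cat >> h.py <<'E'
def stat():
    s=sense();c,R=cmd();print('t',round(s['t'],2),'q',s['qpos'].round(2),'p',s['ee_pos'].round(1),'cmd',c.round(1),'rot err cmd->meas',((Ro.from_rotvec(s['tcp_rot'])*R.inv()).as_rotvec(degrees=True)).round(2),'F',s['ft_force'].round(1));return s
E
python3 - <<'E'
from h import *
s=stat();X=np.load('X1.npy')
c=T(s['ee_pos'],Ro.from_rotvec(s['tcp_rot']))@X;print(c.round(3))
# needed correction relative to measured
y2=np.array([0,0,-1.]);z2=np.array([0,-1.,0]);R2=Ro.from_matrix(np.c_[np.cross(y2,z2),y2,z2])
M=T([480,95,80],R2)@np.linalg.inv(X)
print((M[:3,3]-s['ee_pos'])/10,(Ro.from_matrix(M[:3,:3])*Ro.from_rotvec(s['tcp_rot']).inv()).as_rotvec(degrees=True))
E
```

```text
t 4.4 q [ 0.32  0.46 -0.05  2.04 -0.96  1.23  0.95] p [481.5 -58.7 312.9] cmd [481.5 -59.2 312.7] rot err cmd->meas [-5.07 -2.01  2.1 ] F [-0.9  0.5 -1.4]
[[-9.99000e-01  3.60000e-02  3.50000e-02  4.78635e+02]
 [-3.80000e-02 -8.70000e-02 -9.95000e-01  8.56270e+01]
 [-3.20000e-02 -9.96000e-01  8.80000e-02  1.94140e+02]
 [ 0.00000e+00  0.00000e+00  0.00000e+00  1.00000e+00]]
[ -0.02587119  -0.057574   -12.73487944] [ 5.03922215  1.94842413 -2.08702521]
```

>>> servo_tool(steps=[{"tx": 0, "ty": 0, "tz": -3, "ax": 5.0, "ay": 1.9, "az": -2.1, "jaw": 5}, {"tx": 0, "ty": 0, "tz": -6, "ax": 5.0, "ay": 1.9, "az": -2.1, "jaw": 5}, {"tx": 0, "ty": 0, "tz": -9, "ax": 5.0, "ay": 1.9, "az": -2.1, "jaw": 5}, {"tx": 0, "ty": 0, "tz": -11.5, "ax": 5.0, "ay": 1.9, "az": -2.1, "jaw": 5}, {"tx": 0, "ty": 0, "tz": -12.7, "ax": 5.0, "ay": 1.9, "az": -2.1, "jaw": 5}, {"tx": 0, "ty": 0, "tz": -12.7, "ax": 5.0, "ay": 1.9, "az": -2.1, "jaw": 5}, {"tx": 0, "ty": 0, "tz": -12.7, "ax": 5.0, "ay": 1.9, "az": -2.1, "jaw": 5}])

```text
t: 5.1
ee_pos: [481.9, -58.9, 186.5]
tcp_rot: [-1.587, -1.58, -0.924]
ft_force: [-0.6, -0.6, -0.8]
finger_gap: 0.712
finger_force: 65.4
```

Run:
```python
from h import *
s=stat();X=np.load('X1.npy')
c=T(s['ee_pos'],Ro.from_rotvec(s['tcp_rot']))@X;print(c.round(3))
```

```text
t 5.1 q [ 0.36  0.72 -0.08  2.05 -1.08  1.14  1.17] p [481.9 -58.9 186.5] cmd [481.5 -59.2 312.7] rot err cmd->meas [ 0.06 -0.1  -0.06] F [-0.6 -0.6 -0.8]
[[-1.00000e+00  1.00000e-03 -1.00000e-03  4.80932e+02]
 [ 1.00000e-03  2.00000e-03 -1.00000e+00  9.55180e+01]
 [-1.00000e-03 -1.00000e+00 -2.00000e-03  8.11920e+01]
 [ 0.00000e+00  0.00000e+00  0.00000e+00  1.00000e+00]]
```

>>> servo_tool(steps=[{"tx": 0, "ty": 0, "tz": -0.6, "ax": 0, "ay": 0, "az": 0, "jaw": 5}, {"tx": 0, "ty": 0, "tz": -1.0, "ax": 0, "ay": 0, "az": 0, "jaw": 5}, {"tx": 0, "ty": 0, "tz": -1.2, "ax": 0, "ay": 0, "az": 0, "jaw": 5}, {"tx": 0, "ty": 0, "tz": -1.3, "ax": 0, "ay": 0, "az": 0, "jaw": 5}, {"tx": 0, "ty": 0, "tz": -1.3, "ax": 0, "ay": 0, "az": 0, "jaw": 5}, {"tx": 0, "ty": 0, "tz": -1.3, "ax": 0, "ay": 0, "az": 0, "jaw": 5}])

```text
t: 5.7
ee_pos: [481.7, -59.4, 174.2]
tcp_rot: [-1.585, -1.577, -0.926]
ft_force: [-2.5, -3.9, 10.0]
finger_gap: 0.716
finger_force: 66.6
```

>>> servo_tool(steps=[{"tx": 0, "ty": 0, "tz": 0.1, "ax": 0, "ay": 0, "az": 0, "jaw": 6.3}, {"tx": 0, "ty": 0, "tz": 0.1, "ax": 0, "ay": 0, "az": 0, "jaw": 6.8}, {"tx": 0, "ty": 0, "tz": 0.1, "ax": 0, "ay": 0, "az": 0, "jaw": 7.5}, {"tx": 0, "ty": 0, "tz": 0.1, "ax": 0, "ay": 0, "az": 0, "jaw": 8.5}, {"tx": 0, "ty": 0, "tz": 0.1, "ax": 0, "ay": 0, "az": 0, "jaw": 8.5}, {"tx": 0, "ty": 0, "tz": 0.1, "ax": 0, "ay": 0, "az": 0, "jaw": 8.5}])

```text
t: 6.3
ee_pos: [481.5, -59.1, 173.6]
tcp_rot: [-1.588, -1.578, -0.923]
ft_force: [-0.2, -0.1, -0.6]
finger_gap: 0.996
finger_force: 0.0
```

>>> servo_tool(steps=[{"tx": 0, "ty": -1.7, "tz": 1, "ax": 0, "ay": 0, "az": 0, "jaw": 8.5}, {"tx": 0, "ty": -3.5, "tz": 2, "ax": 0, "ay": 0, "az": 0, "jaw": 8.5}, {"tx": 0, "ty": -5.2, "tz": 3, "ax": 0, "ay": 0, "az": 0, "jaw": 8.5}, {"tx": 0, "ty": -7.8, "tz": 5, "ax": 0, "ay": 0, "az": 0, "jaw": 8.5}, {"tx": 0, "ty": -8.7, "tz": 10, "ax": 0, "ay": 0, "az": 0, "jaw": 8.5}, {"tx": 0, "ty": -8.7, "tz": 15, "ax": 0, "ay": 0, "az": 0, "jaw": 8.5}, {"tx": 0, "ty": -8.7, "tz": 20, "ax": 0, "ay": 0, "az": 0, "jaw": 8.5}, {"tx": 0, "ty": -8.7, "tz": 22, "ax": 0, "ay": 0, "az": 0, "jaw": 8.5}, {"tx": 0, "ty": -8.7, "tz": 22, "ax": 0, "ay": 0, "az": 0, "jaw": 8.5}])

```text
t: 7.2
ee_pos: [481.9, -146.3, 397.2]
tcp_rot: [-1.588, -1.585, -0.928]
ft_force: [-0.4, -0.1, -0.5]
finger_gap: 0.997
finger_force: 0.0
```

Run:
```python
from h import *
s=stat();X=np.load('X1.npy')
setcmd(s['ee_pos'],Ro.from_rotvec(s['tcp_rot']))
p,pd=grab('scene');t,td=grab('top')
vv,uu=np.mgrid[0:384,0:512]
for n,d in(('top',td),('scene',pd)):
    W=world(n,uu.ravel(),vv.ravel(),d)
    for lo,hi in((128,145),(20,128)):
        m=(abs(W[:,0]-480)<70)&(abs(W[:,1]-80)<60)&(W[:,2]>lo)&(W[:,2]<hi);q=W[m]
        if len(q)>5:
            r=cv2.minAreaRect(q[:,:2].astype(np.float32));print(n,lo,len(q),np.round(r[0],1),np.round(r[1],1),round(r[2],1),np.median(q[:,2]).round(1))
y2=np.array([0,0,-1.]);z2=np.array([0,-1.,0]);R2=Ro.from_matrix(np.c_[np.cross(y2,z2),y2,z2])
C=T([480.5,95.5,68],R2)
a=[[x,y,z,1] for z in(0,30) for x,y in((-31,-68),(31,-68),(31,68),(-31,68))];B=(C@np.array(a).T).T[:,:3]
rs=[(B[:4],(0,0,255)),(B[4:],(0,255,0))]
H=np.zeros((600,800,3),np.uint8)
for n,im,x in(('scene',p,0),('top',t,400)):
    b=proj(n,B);u0,v0=b.min(0).astype(int)-20;u1,v1=b.max(0).astype(int)+20
    o=overlay(n,im,(u0,u1,v0,v1),5,rs)[:600,:400];H[:o.shape[0],x:x+o.shape[1]]=o
cv2.imwrite('pics/stand.png',H)
```

```text
t 7.2 q [ 0.44  0.4   0.01  1.92 -0.91  1.51  0.85] p [ 481.9 -146.3  397.2] cmd [481.5 -59.2 312.7] rot err cmd->meas [-0.06 -0.41 -0.09] F [-0.4 -0.1 -0.5]
top 128 258 [481.4  78.3] [33.2 62.3] 89.9 135.7
top 20 54 [473.7  67.4] [28.1 65.8] 63.1 85.4
scene 128 234 [486.1  77.3] [35.  65.8] 89.6 133.9
scene 20 364 [492.2  68.4] [70.2 30.1] 23.5 75.0
```

View pics/stand.png

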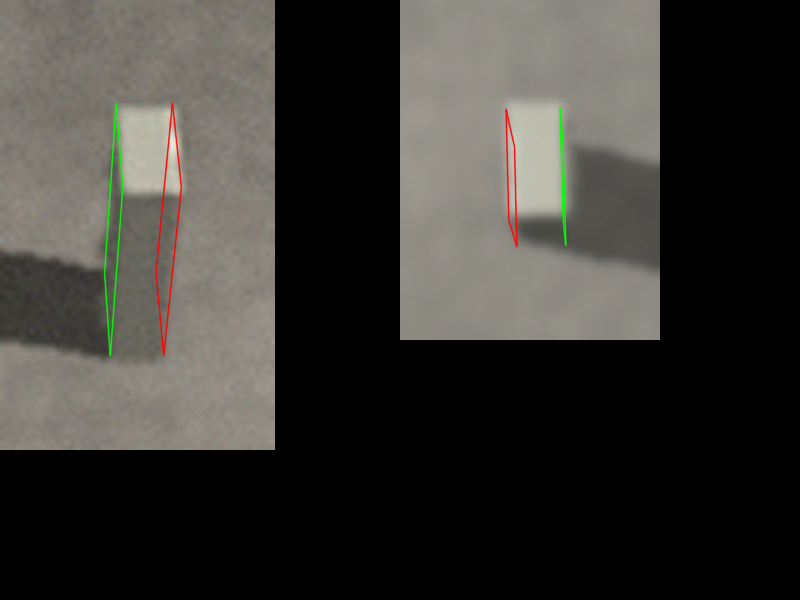

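The cover stands steadily on its window end (crop left, top end at (150,150)), within about 2 mm of the model. Next I swing the tool over to the outer-face side (+y).

>>> servo_tool(steps=[{"tx": 0, "ty": 46, "tz": 0, "ax": -135, "ay": 0, "az": 0, "jaw": 8.5}, {"tx": 0, "ty": 46, "tz": 0, "ax": -135, "ay": 0, "az": 0, "jaw": 8.5}, {"tx": 0, "ty": 46, "tz": 0, "ax": -135, "ay": 0, "az": 0, "jaw": 8.5}, {"tx": 0, "ty": 46, "tz": 0, "ax": -135, "ay": 0, "az": 0, "jaw": 8.5}, {"tx": 0, "ty": 46, "tz": 0, "ax": -135, "ay": 0, "az": 0, "jaw": 8.5}, {"tx": 0, "ty": 46, "tz": 0, "ax": -135, "ay": 0, "az": 0, "jaw": 8.5}, {"tx": 0, "ty": 46, "tz": 0, "ax": -135, "ay": 0, "az": 0, "jaw": 8.5}, {"tx": 0, "ty": 46, "tz": 0, "ax": -135, "ay": 0, "az": 0, "jaw": 8.5}, {"tx": 0, "ty": 46, "tz": 0, "ax": -135, "ay": 0, "az": 0, "jaw": 8.5}, {"tx": 0, "ty": 46, "tz": 0, "ax": -135, "ay": 0, "az": 0, "jaw": 8.5}, {"tx": 0, "ty": 46, "tz": 0, "ax": -135, "ay": 0, "az": 0, "jaw": 8.5}, {"tx": 0, "ty": 46, "tz": 0, "ax": -135, "ay": 0, "az": 0, "jaw": 8.5}])

```text
t: 8.5
ee_pos: [480.6, 315.6, 391.2]
tcp_rot: [1.812, 1.825, -0.657]
ft_force: [0.3, -0.9, -0.1]
finger_gap: 0.993
finger_force: 0.0
```

Run:
```python
from h import *
s=stat();setcmd(s['ee_pos'],Ro.from_rotvec(s['tcp_rot']))
a=np.radians(15);plan('pre',[482.5,86+90*np.cos(a),100+90*np.sin(a)],148,frame([0,-np.cos(a),-np.sin(a)],[1,0,0]))
```

```text
t 8.5 q [-0.78  0.48  0.03  1.7   0.48  1.48 -0.91] p [480.6 315.6 391.2] cmd [ 481.9 -146.3  397.2] rot err cmd->meas [-99.84   0.49   0.15] F [ 0.3 -0.9 -0.1]
pre t_cm [  0.19   0.03 -22.96] a_deg [-35.2  -0.2  -0.4] |a| 35.2 tcp [482. 316. 162.]
```

>>> servo_tool(steps=[{"tx": 0.2, "ty": 0, "tz": -2, "ax": -8.4, "ay": 0, "az": -0.1, "jaw": 8.5}, {"tx": 0.2, "ty": 0, "tz": -5, "ax": -16.8, "ay": -0.1, "az": -0.2, "jaw": 8.5}, {"tx": 0.2, "ty": 0, "tz": -9, "ax": -25, "ay": -0.2, "az": -0.3, "jaw": 8.5}, {"tx": 0.2, "ty": 0, "tz": -14, "ax": -35.2, "ay": -0.2, "az": -0.4, "jaw": 8.5}, {"tx": 0.2, "ty": 0, "tz": -18, "ax": -35.2, "ay": -0.2, "az": -0.4, "jaw": 8.5}, {"tx": 0.2, "ty": 0, "tz": -23, "ax": -35.2, "ay": -0.2, "az": -0.4, "jaw": 8.5}, {"tx": 0.2, "ty": 0, "tz": -23, "ax": -35.2, "ay": -0.2, "az": -0.4, "jaw": 8.5}, {"tx": 0.2, "ty": 0, "tz": -23, "ax": -35.2, "ay": -0.2, "az": -0.4, "jaw": 8.5}, {"tx": 0.2, "ty": 0, "tz": -23, "ax": -35.2, "ay": -0.2, "az": -0.4, "jaw": 8.5}])

```text
t: 9.4
ee_pos: [484.3, 314.1, 166.2]
tcp_rot: [1.411, 1.4, -1.062]
ft_force: [1.0, -0.4, 0.9]
finger_gap: 0.991
finger_force: 0.0
```

Run:
```python
from h import *
s=stat();setcmd(s['ee_pos'],Ro.from_rotvec(s['tcp_rot']))
a=np.radians(15);plan('g',[482.5,86,100],148,frame([0,-np.cos(a),-np.sin(a)],[1,0,0]))
```

```text
t 9.4 q [-0.89  0.95  0.13  1.68  0.68  1.63 -1.16] p [484.3 314.1 166.2] cmd [480.6 315.6 391.2] rot err cmd->meas [-34.61  -0.57  -0.61] F [ 1.  -0.4  0.9]
g t_cm [-0.18 -8.52 -2.79] a_deg [-0.6  0.5  0.1] |a| 0.8 tcp [482. 229. 138.]
```

>>> servo_tool(steps=[{"tx": -0.1, "ty": -3, "tz": -1, "ax": -0.6, "ay": 0.5, "az": 0.1, "jaw": 8.5}, {"tx": -0.2, "ty": -6, "tz": -2, "ax": -0.6, "ay": 0.5, "az": 0.1, "jaw": 8.5}, {"tx": -0.2, "ty": -8.5, "tz": -2.8, "ax": -0.6, "ay": 0.5, "az": 0.1, "jaw": 8.5}, {"tx": -0.2, "ty": -8.5, "tz": -2.8, "ax": -0.6, "ay": 0.5, "az": 0.1, "jaw": 8.5}, {"tx": -0.2, "ty": -8.5, "tz": -2.8, "ax": -0.6, "ay": 0.5, "az": 0.1, "jaw": 8.5}])

```text
t: 9.9
ee_pos: [482.6, 229.2, 138.8]
tcp_rot: [1.402, 1.4, -1.073]
ft_force: [-0.8, 0.3, 0.9]
finger_gap: 0.994
finger_force: 0.0
```

Run:
```python
from h import *
s=stat();setcmd(s['ee_pos'],Ro.from_rotvec(s['tcp_rot']))
a=np.radians(15);plan('g',[482.5,86,100],148,frame([0,-np.cos(a),-np.sin(a)],[1,0,0]))
```

```text
t 9.9 q [-0.82  0.95  0.16  1.81  0.75  1.49 -1.2 ] p [482.6 229.2 138.8] cmd [484.3 314.1 166.2] rot err cmd->meas [-0.49  0.42  0.05] F [-0.8  0.3  0.9]
g t_cm [-0.01 -0.03 -0.05] a_deg [-0.1  0.   0.1] |a| 0.1 tcp [482. 229. 138.]
```

>>> servo_tool(steps=[{"tx": 0, "ty": 0, "tz": 0, "ax": 0, "ay": 0, "az": 0, "jaw": 7.5}, {"tx": 0, "ty": 0, "tz": 0, "ax": 0, "ay": 0, "az": 0, "jaw": 6.8}, {"tx": 0, "ty": 0, "tz": 0, "ax": 0, "ay": 0, "az": 0, "jaw": 6.4}, {"tx": 0, "ty": 0, "tz": 0, "ax": 0, "ay": 0, "az": 0, "jaw": 5}, {"tx": 0, "ty": 0, "tz": 0, "ax": 0, "ay": 0, "az": 0, "jaw": 5}, {"tx": 0, "ty": 0, "tz": 0, "ax": 0, "ay": 0, "az": 0, "jaw": 5}, {"tx": 0, "ty": 0, "tz": 0, "ax": 0, "ay": 0, "az": 0, "jaw": 5}])

```text
t: 10.6
ee_pos: [481.7, 229.2, 136.0]
tcp_rot: [1.397, 1.4, -1.077]
ft_force: [0.5, 3.6, 5.0]
finger_gap: 0.716
finger_force: 65.4
```

Run:
```python
from h import *
s=stat();setcmd(s['ee_pos'],Ro.from_rotvec(s['tcp_rot']))
y2=np.array([0,0,-1.]);z2=np.array([0,-1.,0]);R2=Ro.from_matrix(np.c_[np.cross(y2,z2),y2,z2])
X=np.linalg.inv(T(s['ee_pos'],Ro.from_rotvec(s['tcp_rot'])))@T([482.5,94.5,68],R2);print(X.round(3))
X[1,3]=0;np.save('X2.npy',X)
yaw=-0.11;yb=np.array([-np.sin(yaw),np.cos(yaw),0]);zb=np.array([0,0,-1.]);Rb=Ro.from_matrix(np.c_[np.cross(yb,zb),yb,zb])
planT('hover',T([474.5,-284.5,64+50],Rb)@np.linalg.inv(X))
```

```text
t 10.6 q [-0.82  0.96  0.16  1.81  0.75  1.49 -1.2 ] p [481.7 229.2 136. ] cmd [482.6 229.2 138.8] rot err cmd->meas [-0.21  0.19  0.09] F [0.5 3.6 5. ]
[[ 3.00000e-03  9.66000e-01 -2.57000e-01  3.11030e+01]
 [-1.00000e+00  2.00000e-03 -1.00000e-03  8.63000e-01]
 [ 0.00000e+00  2.57000e-01  9.66000e-01  1.47678e+02]
 [ 0.00000e+00  0.00000e+00  0.00000e+00  1.00000e+00]]
hover t_cm [ -1.46 -58.13  11.27] a_deg [89.9 -4.9 -4.9] |a| 90.2 tcp [ 467. -352.  249.] [[0.1, 0.99, 0.03], [0.96, -0.11, 0.26], [0.26, 0.0, -0.97]]
```

>>> servo_tool(steps=[{"tx": 0, "ty": 0, "tz": 3, "ax": 0, "ay": 0, "az": 0, "jaw": 5}, {"tx": 0, "ty": 0, "tz": 7, "ax": 0, "ay": 0, "az": 0, "jaw": 5}, {"tx": 0, "ty": 0, "tz": 12, "ax": 0, "ay": 0, "az": 0, "jaw": 5}, {"tx": 0, "ty": 0, "tz": 16, "ax": 0, "ay": 0, "az": 0, "jaw": 5}, {"tx": 0, "ty": 0, "tz": 16, "ax": 0, "ay": 0, "az": 0, "jaw": 5}])

```text
t: 11.1
ee_pos: [482.4, 228.7, 299.9]
tcp_rot: [1.404, 1.399, -1.07]
ft_force: [0.7, -0.6, -2.0]
finger_gap: 0.713
finger_force: 65.0
```

>>> servo_tool(steps=[{"tx": -0.1, "ty": -5, "tz": 1, "ax": 8, "ay": -0.4, "az": -0.4, "jaw": 5}, {"tx": -0.3, "ty": -10, "tz": 2, "ax": 16, "ay": -0.9, "az": -0.9, "jaw": 5}, {"tx": -0.4, "ty": -15, "tz": 2, "ax": 24, "ay": -1.3, "az": -1.3, "jaw": 5}, {"tx": -0.5, "ty": -20, "tz": 2, "ax": 32, "ay": -1.7, "az": -1.7, "jaw": 5}, {"tx": -0.6, "ty": -25, "tz": 2, "ax": 40, "ay": -2.2, "az": -2.2, "jaw": 5}, {"tx": -0.8, "ty": -30, "tz": 2, "ax": 48, "ay": -2.6, "az": -2.6, "jaw": 5}, {"tx": -0.9, "ty": -35, "tz": 2, "ax": 56, "ay": -3, "az": -3, "jaw": 5}, {"tx": -1, "ty": -40, "tz": 2, "ax": 64, "ay": -3.5, "az": -3.5, "jaw": 5}, {"tx": -1.2, "ty": -45, "tz": 2, "ax": 72, "ay": -3.9, "az": -3.9, "jaw": 5}, {"tx": -1.3, "ty": -50, "tz": 2, "ax": 80, "ay": -4.4, "az": -4.4, "jaw": 5}, {"tx": -1.4, "ty": -54, "tz": 1, "ax": 86, "ay": -4.7, "az": -4.7, "jaw": 5}, {"tx": -1.5, "ty": -58.1, "tz": 0, "ax": 89.9, "ay": -4.9, "az": -4.9, "jaw": 5}])

```text
t: 12.3
ee_pos: [466.1, -335.8, 298.6]
tcp_rot: [-2.196, -1.97, -0.296]
ft_force: [1.5, -0.6, -1.1]
finger_gap: 0.716
finger_force: 65.0
```

>>> servo_tool(steps=[{"tx": 0, "ty": 0, "tz": 0, "ax": 0, "ay": 0, "az": 0, "jaw": 5}, {"tx": 0, "ty": 0, "tz": 0, "ax": 0, "ay": 0, "az": 0, "jaw": 5}])

```text
t: 12.5
ee_pos: [465.3, -335.2, 297.0]
tcp_rot: [-2.2, -1.967, -0.286]
ft_force: [-0.8, 2.0, -1.1]
finger_gap: 0.716
finger_force: 65.1
```

Run:
```python
from h import *
s=stat();setcmd(s['ee_pos'],Ro.from_rotvec(s['tcp_rot']))
X=np.load('X2.npy');print((T(s['ee_pos'],Ro.from_rotvec(s['tcp_rot']))@X).round(3))
yaw=-0.11;yb=np.array([-np.sin(yaw),np.cos(yaw),0]);zb=np.array([0,0,-1.]);Rb=Ro.from_matrix(np.c_[np.cross(yb,zb),yb,zb])
planT('hover',T([474.5,-284.5,64+30],Rb)@np.linalg.inv(X))
```

```text
t 12.5 q [ 0.62  0.51 -0.    1.83 -0.28  0.95  0.69] p [ 465.3 -335.2  297. ] cmd [481.7 229.2 136. ] rot err cmd->meas [90.   -4.94 -5.32] F [-0.8  2.  -1.1]
[[-9.94000e-01  1.14000e-01 -4.00000e-03  4.72386e+02]
 [ 1.14000e-01  9.94000e-01  2.00000e-03 -2.67361e+02]
 [ 4.00000e-03  2.00000e-03 -1.00000e+00  1.62346e+02]
 [ 0.00000e+00  0.00000e+00  0.00000e+00  1.00000e+00]]
hover t_cm [ 0.18 -1.69 -6.82] a_deg [-0.1 -0.2  0.2] |a| 0.3 tcp [ 467. -352.  229.] [[0.1, 0.99, 0.03], [0.96, -0.11, 0.26], [0.26, 0.0, -0.97]]
```

>>> servo_tool(steps=[{"tx": 0.1, "ty": -1, "tz": -3, "ax": -0.1, "ay": -0.2, "az": 0.2, "jaw": 5}, {"tx": 0.2, "ty": -1.7, "tz": -5.5, "ax": -0.1, "ay": -0.2, "az": 0.2, "jaw": 5}, {"tx": 0.2, "ty": -1.7, "tz": -6.8, "ax": -0.1, "ay": -0.2, "az": 0.2, "jaw": 5}, {"tx": 0.2, "ty": -1.7, "tz": -6.8, "ax": -0.1, "ay": -0.2, "az": 0.2, "jaw": 5}, {"tx": 0.2, "ty": -1.7, "tz": -6.8, "ax": -0.1, "ay": -0.2, "az": 0.2, "jaw": 5}])

```text
t: 13.0
ee_pos: [469.7, -349.0, 231.8]
tcp_rot: [-2.192, -1.984, -0.29]
ft_force: [-0.7, 0.1, -0.6]
finger_gap: 0.718
finger_force: 65.2
```

Run:
```python
from h import *
s=stat();setcmd(s['ee_pos'],Ro.from_rotvec(s['tcp_rot']))
X=np.load('X2.npy');C=T(s['ee_pos'],Ro.from_rotvec(s['tcp_rot']))@X;print(C.round(3))
p,pd=grab('scene');t,td=grab('top')
# initial top picture for base
t0=cv2.imread('pics/top0.png');t0=cv2.resize(t0,(512,384),interpolation=cv2.INTER_AREA)[:,:,::-1]
s0=cv2.resize(cv2.imread('pics/scene0.png'),(512,384),interpolation=cv2.INTER_AREA)[:,:,::-1]
L=np.array([[-31,-68,0,1],[31,-68,0,1],[31,68,0,1],[-31,68,0,1.]]);L2=L.copy();L2[:,2]=30
F=(C@L.T).T[:,:3];E=(C@L2.T).T[:,:3]
Wn=np.array([[-20,18,0,1],[20,18,0,1],[20,48,0,1],[-20,48,0,1.]]);Wn=(C@Wn.T).T[:,:3]
rc=[(F,(0,0,255)),(E,(0,255,0)),(Wn,(255,0,0))]
rb=[(rect(474.5,-284.5,-.111,62,136,34),(0,255,0)),(rect(474.5,-284.5,-.111,100,230,8),(0,0,255))]
H=np.zeros((600,800,3),np.uint8)
for n,im,rs,box,x,y in(('top',t0,rb,(322,402,168,212),0,0),('top',t,rc,(322,402,168,212),400,0),('scene',s0,rb,(100,180,185,230),0,300),('scene',p,rc,(100,180,175,230),400,300)):
    o=overlay(n,im,box,5,rs)[:600-y,:400];H[y:y+o.shape[0],x:x+o.shape[1]]=o
cv2.imwrite('pics/hover.png',H)
```

```text
t 13.0 q [ 0.64  0.62 -0.01  1.83 -0.29  0.85  0.75] p [ 469.7 -349.   231.8] cmd [ 465.3 -335.2  297. ] rot err cmd->meas [-0.17 -0.41  0.63] F [-0.7  0.1 -0.6]
[[-9.95000e-01  1.03000e-01  3.00000e-03  4.76969e+02]
 [ 1.03000e-01  9.95000e-01 -1.00000e-03 -2.81468e+02]
 [-3.00000e-03 -1.00000e-03 -1.00000e+00  9.70610e+01]
 [ 0.00000e+00  0.00000e+00  0.00000e+00  1.00000e+00]]
```

View pics/hover.png

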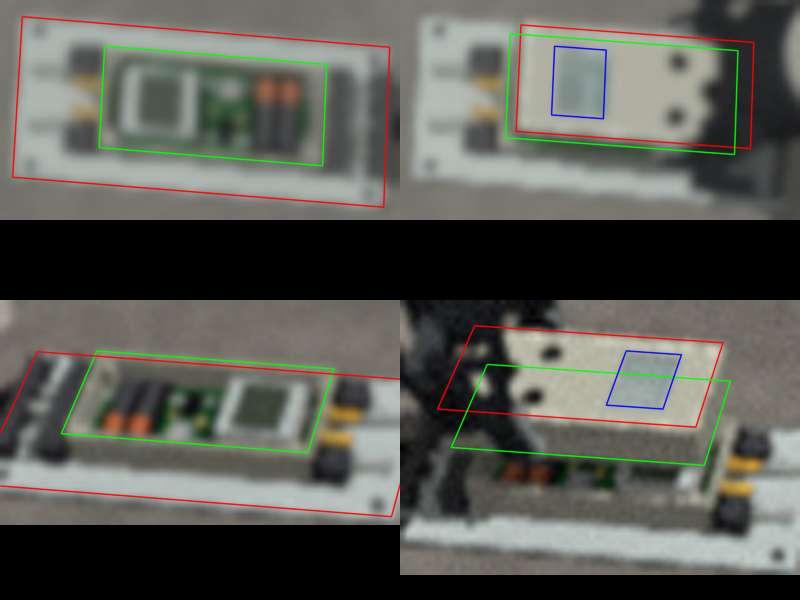

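The held cover's model matches both views: in the top crop the window centre is about (581,82) against a predicted (579,82). The base rim and display (160,103) agree with the base model within 1 mm. Next I align and lower it to just above the rim.

>>> servo_tool(steps=[{"tx": -0.2, "ty": -0.2, "tz": -0.7, "ax": 0, "ay": 0, "az": -0.4, "jaw": 5}, {"tx": -0.2, "ty": -0.2, "tz": -1.4, "ax": 0, "ay": 0, "az": -0.4, "jaw": 5}, {"tx": -0.2, "ty": -0.2, "tz": -2, "ax": 0, "ay": 0, "az": -0.4, "jaw": 5}, {"tx": -0.2, "ty": -0.2, "tz": -2.2, "ax": 0, "ay": 0, "az": -0.4, "jaw": 5}, {"tx": -0.2, "ty": -0.2, "tz": -2.2, "ax": 0, "ay": 0, "az": -0.4, "jaw": 5}, {"tx": -0.2, "ty": -0.2, "tz": -2.2, "ax": 0, "ay": 0, "az": -0.4, "jaw": 5}])

```text
t: 13.7
ee_pos: [467.0, -352.4, 209.3]
tcp_rot: [-2.202, -1.974, -0.29]
ft_force: [1.3, 0.0, -1.1]
finger_gap: 0.718
finger_force: 65.1
```

```bash
cat >> h.py <<'E'
def chk(z):
    s=stat();setcmd(s['ee_pos'],Ro.from_rotvec(s['tcp_rot']))
    X=np.load('X2.npy');C=T(s['ee_pos'],Ro.from_rotvec(s['tcp_rot']))@X;print(C.round(3))
    yaw=-0.111;yb=np.array([-np.sin(yaw),np.cos(yaw),0]);zb=np.array([0,0,-1.]);Rb=Ro.from_matrix(np.c_[np.cross(yb,zb),yb,zb])
    planT('next',T([474.5,-283.5,z],Rb)@np.linalg.inv(X))
E
python3 -c "
from h import *
chk(69)"
```

```text
t 13.7 q [ 0.65  0.65 -0.01  1.84 -0.3   0.81  0.76] p [ 467.  -352.4  209.3] cmd [ 469.7 -349.   231.8] rot err cmd->meas [-0.02  0.01 -0.5 ] F [ 1.3  0.  -1.1]
[[-9.94000e-01  1.12000e-01  3.00000e-03  4.74914e+02]
 [ 1.12000e-01  9.94000e-01 -1.00000e-03 -2.84959e+02]
 [-3.00000e-03 -1.00000e-03 -1.00000e+00  7.45380e+01]
 [ 0.00000e+00  0.00000e+00  0.00000e+00  1.00000e+00]]
next t_cm [ 0.    0.13 -0.56] a_deg [0.1 0.2 0. ] |a| 0.2 tcp [ 467. -351.  204.] [[0.1, 0.99, 0.03], [0.96, -0.11, 0.26], [0.26, 0.0, -0.97]]
```

>>> servo_tool(steps=[{"tx": 0, "ty": 0.1, "tz": -0.2, "ax": 0.1, "ay": 0.2, "az": 0, "jaw": 5}, {"tx": 0, "ty": 0.1, "tz": -0.4, "ax": 0.1, "ay": 0.2, "az": 0, "jaw": 5}, {"tx": 0, "ty": 0.1, "tz": -0.6, "ax": 0.1, "ay": 0.2, "az": 0, "jaw": 5}, {"tx": 0, "ty": 0.1, "tz": -0.75, "ax": 0.1, "ay": 0.2, "az": 0, "jaw": 5}, {"tx": 0, "ty": 0.1, "tz": -0.75, "ax": 0.1, "ay": 0.2, "az": 0, "jaw": 5}])

```text
t: 14.2
ee_pos: [466.9, -351.3, 201.6]
tcp_rot: [-2.2, -1.971, -0.288]
ft_force: [0.7, 0.3, -0.5]
finger_gap: 0.717
finger_force: 65.1
```

```bash
python3 -c "
from h import *
chk(63.5)
p,pd=grab('scene');t,td=grab('top')
A=cv2.resize(p[175:235,95:195,::-1],None,fx=8,fy=5.5,interpolation=cv2.INTER_CUBIC)
B=cv2.resize(t[165:215,320:420,::-1],None,fx=8,fy=5.2,interpolation=cv2.INTER_CUBIC)
cv2.imwrite('pics/low.png',np.vstack([A,B]))"
```

```text
t 14.2 q [ 0.65  0.66 -0.01  1.84 -0.3   0.8   0.76] p [ 466.9 -351.3  201.6] cmd [ 467.  -352.4  209.3] rot err cmd->meas [0.11 0.22 0.  ] F [ 0.7  0.3 -0.5]
[[-9.94000e-01  1.12000e-01 -1.00000e-03  4.74245e+02]
 [ 1.12000e-01  9.94000e-01  1.00000e-03 -2.83617e+02]
 [ 1.00000e-03  0.00000e+00 -1.00000e+00  6.69240e+01]
 [ 0.00000e+00  0.00000e+00  0.00000e+00  1.00000e+00]]
next t_cm [ 0.02  0.02 -0.34] a_deg [-0.  -0.1  0. ] |a| 0.1 tcp [ 467. -351.  198.] [[0.1, 0.99, 0.03], [0.96, -0.11, 0.26], [0.26, 0.0, -0.97]]
```

View pics/low.png

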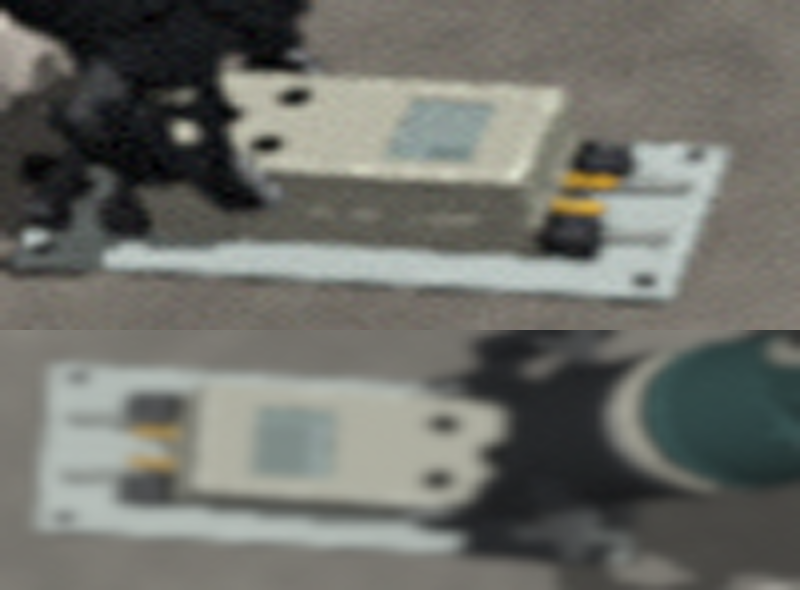

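The cover sits aligned just above the rim, with a seam of 2–3 mm at (400,215), window over the display end, and no contact force. Lowering the rest.

>>> servo_tool(steps=[{"tx": 0, "ty": 0, "tz": -0.1, "ax": 0, "ay": 0, "az": 0, "jaw": 5}, {"tx": 0, "ty": 0, "tz": -0.2, "ax": 0, "ay": 0, "az": 0, "jaw": 5}, {"tx": 0, "ty": 0, "tz": -0.3, "ax": 0, "ay": 0, "az": 0, "jaw": 5}, {"tx": 0, "ty": 0, "tz": -0.35, "ax": 0, "ay": 0, "az": 0, "jaw": 5}, {"tx": 0, "ty": 0, "tz": -0.35, "ax": 0, "ay": 0, "az": 0, "jaw": 5}])

```text
t: 14.8
ee_pos: [467.0, -351.4, 199.5]
tcp_rot: [-2.2, -1.972, -0.288]
ft_force: [-3.2, 0.8, 7.6]
finger_gap: 0.718
finger_force: 66.0
```

```bash
python3 -c "
from h import *
chk(63)"
```

```text
t 14.8 q [ 0.65  0.67 -0.01  1.84 -0.3   0.79  0.76] p [ 467.  -351.4  199.5] cmd [ 466.9 -351.3  201.6] rot err cmd->meas [ 0.01 -0.04  0.01] F [-3.2  0.8  7.6]
[[-9.94000e-01  1.11000e-01 -0.00000e+00  4.74449e+02]
 [ 1.11000e-01  9.94000e-01  1.00000e-03 -2.83746e+02]
 [ 0.00000e+00  1.00000e-03 -1.00000e+00  6.48310e+01]
 [ 0.00000e+00  0.00000e+00  0.00000e+00  1.00000e+00]]
next t_cm [ 0.    0.03 -0.18] a_deg [-0. -0.  0.] |a| 0.1 tcp [ 467. -351.  198.] [[0.1, 0.99, 0.03], [0.96, -0.11, 0.26], [0.26, 0.0, -0.97]]
```

>>> servo_tool(steps=[{"tx": 0, "ty": 0, "tz": -0.1, "ax": 0, "ay": 0, "az": 0, "jaw": 5}, {"tx": 0, "ty": 0, "tz": -0.1, "ax": 0, "ay": 0, "az": 0, "jaw": 5}, {"tx": 0, "ty": 0, "tz": 0, "ax": 0, "ay": 0, "az": 0, "jaw": 6.2}, {"tx": 0, "ty": 0, "tz": 0, "ax": 0, "ay": 0, "az": 0, "jaw": 6.6}, {"tx": 0, "ty": 0, "tz": 0, "ax": 0, "ay": 0, "az": 0, "jaw": 7.5}, {"tx": 0, "ty": 0, "tz": 0, "ax": 0, "ay": 0, "az": 0, "jaw": 8.5}, {"tx": 0, "ty": 0, "tz": 0, "ax": 0, "ay": 0, "az": 0, "jaw": 8.5}, {"tx": 0, "ty": 0, "tz": 0, "ax": 0, "ay": 0, "az": 0, "jaw": 8.5}])

```text
t: 15.6
ee_pos: [467.0, -351.3, 198.2]
tcp_rot: [-2.2, -1.972, -0.288]
ft_force: [0.0, -0.5, -0.5]
finger_gap: 0.991
finger_force: 0.0
```

>>> servo_tool(steps=[{"tx": -0.1, "ty": -0.5, "tz": 2, "ax": 0, "ay": 0, "az": 0, "jaw": 8.5}, {"tx": -0.2, "ty": -1, "tz": 4, "ax": 0, "ay": 0, "az": 0, "jaw": 8.5}, {"tx": -0.2, "ty": -1.9, "tz": 7, "ax": 0, "ay": 0, "az": 0, "jaw": 8.5}, {"tx": -0.3, "ty": -3, "tz": 11, "ax": 0, "ay": 0, "az": 0, "jaw": 8.5}, {"tx": -0.3, "ty": -4, "tz": 15, "ax": 0, "ay": 0, "az": 0, "jaw": 8.5}, {"tx": -1, "ty": 2, "tz": 19, "ax": 0, "ay": 0, "az": 0, "jaw": 8.5}, {"tx": -4, "ty": 7, "tz": 20, "ax": 0, "ay": 0, "az": 0, "jaw": 8.5}, {"tx": -7, "ty": 12, "tz": 20, "ax": 0, "ay": 0, "az": 0, "jaw": 8.5}, {"tx": -7, "ty": 17, "tz": 20, "ax": 0, "ay": 0, "az": 0, "jaw": 8.5}, {"tx": -7, "ty": 22, "tz": 20, "ax": 0, "ay": 0, "az": 0, "jaw": 8.5}, {"tx": -7, "ty": 27, "tz": 20, "ax": 0, "ay": 0, "az": 0, "jaw": 8.5}, {"tx": -7, "ty": 32, "tz": 20, "ax": 0, "ay": 0, "az": 0, "jaw": 8.5}])

```text
t: 16.8
ee_pos: [396.7, -62.6, 398.7]
tcp_rot: [-2.201, -1.972, -0.289]
ft_force: [1.8, 0.2, 0.1]
finger_gap: 0.995
finger_force: 0.0
```

```bash
python3 -c "
from h import *
stat()
p,pd=grab('scene');t,td=grab('top')
A=cv2.resize(p[175:235,95:195,::-1],None,fx=8,fy=5,interpolation=cv2.INTER_CUBIC)
r=[(rect(474.5,-284.5,-.111,62,136,64),(0,0,255)),(rect(474.5,-284.5,-.111,100,230,8),(0,255,0))]
B=overlay('top',t,(320,420,167,210),7,r);B=cv2.copyMakeBorder(B[:300],0,0,0,100,0)
cv2.imwrite('pics/end.png',np.vstack([A,B])[:600])
vv,uu=np.mgrid[0:384,0:512]
yaw=-.111
for n,d in(('top',td),('scene',pd)):
    W=world(n,uu.ravel(),vv.ravel(),d);q=W[:,:2]-[474.5,-284.5];l=q@np.array([[np.cos(yaw),-np.sin(yaw)],[np.sin(yaw),np.cos(yaw)]])
    m=(abs(l[:,0])<26)&(abs(l[:,1])<62)&(W[:,2]<90);f=np.linalg.lstsq(np.c_[l[m],np.ones(m.sum())],W[m,2],rcond=None)[0];print(n,m.sum(),np.median(W[m,2]),f)
"
```

```text
t 16.8 q [ 0.35  0.07 -0.19  2.16 -0.31  0.94  0.23] p [396.7 -62.6 398.7] cmd [ 467.  -351.4  199.5] rot err cmd->meas [-0.05 -0.04 -0.05] F [1.8 0.2 0.1]
top 483 63.971240649061656 [-3.75555151e-03 -3.46280838e-03  6.40970865e+01]
scene 636 62.18020510049979 [-9.59092018e-04 -4.31349321e-03  6.21033961e+01]
```

View pics/end.png

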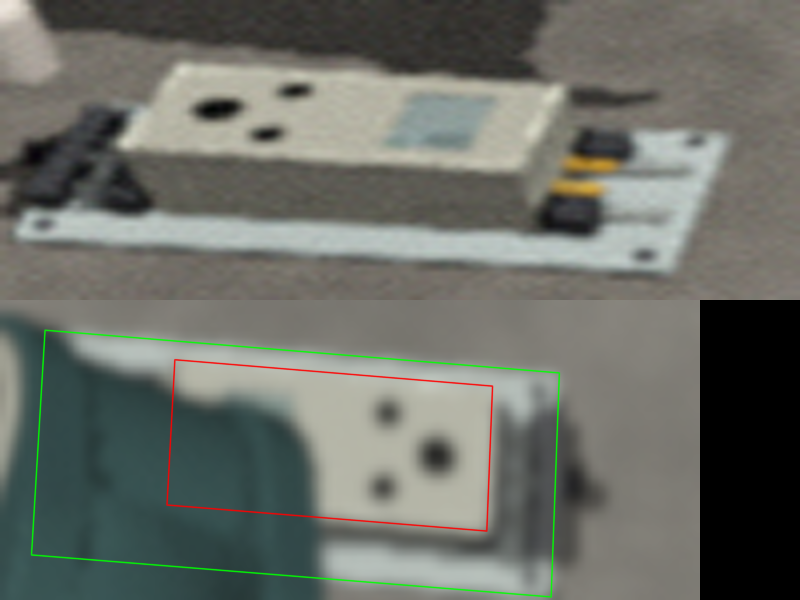

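The cover lies flat with its edges closed all round: top face at 64 mm, tilt about 0.004 rad, window over the display end at (440,120). Handing in.

```bash
python3 -c "
from bench import *
print(hand_in())"
```

```text
the job is handed in; nothing more can be done
None
```

The job is handed in: the cover is turned over and sits fully home on the lower half, window over the display; my last check put its face 64 mm above the bench (56 mm above the lower half's underside) with about 0.004 rad tilt, and the gripper was clear, but the hand-in returned no verdict.

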